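Fit battery packs under the snap cover of a data logger

ROBOT

A 7-joint arm with a two-finger parallel gripper is mounted at the origin on a cart in front of the work surface, level with it; the furniture and walls round the work are solid. World frame = base frame: x ahead of the robot, y to its left, z up, the work surface at z = 0. Lengths are in m, angles in rad, forces in N, time in s.
With the tool pointing down it reaches from about 0.425 to 0.8 m from the base axis. Payload 8.3 kg.
Tool frame: the origin (TCP) lies at the very end of the fingers, on their centre line; the grasp point (between the pads) lies 19 mm behind it (env.grip_point_offset is the distance from the TCP to the grasp point, in m); y points along the fingers, x is the direction in which the jaws open and shut, and the axes are right-handed (so a half turn about y gives the same grasp; the last joint's range is limited). The gripper opens to 85 mm and grips with 20 to 120 N. Pads are 22 mm wide; open, the fingers measure 114 mm over their backs; the gripper's body (76 mm by 85 mm) begins 54 mm behind the grasp point. The pads swing forward as they close: fully open they stand 13 mm farther back than shut.
Start: joints at [-1.364, 0.383, 0.016, 1.37, -0.006, 1.388, -0.046], TCP at [0.167, 0.602, 0.231] pointing down, gripper open.
Joint ranges: [-2.95, 2.95], [-0.25, 2.06], [-1.52, 1.56], [0.18, 2.33], [-1.44, 4.58], [0.02, 2.06], [-3.01, 3.01]. Speed limits (rad/s): [2.39, 2.39, 3.01, 3.01, 3.14, 3.14, 3.14].

INTERFACE

Orientations are given as a unit quaternion [x, y, z, w].
In Python, from station import env, eyes gives the robot as it stands.
- The arm moves only by the tool move_arm, never from a script. Its argument "motion" is a list that holds one entry, the list of rows, each a list of 5 numbers: the finger opening in mm, from 0 to 85.4, then the shift along the tool's x, y, z in mm, then the turn about the tool's y in degrees. In form: [[[gripper, tx, ty, tz, roll], ...]]. A call has 1 to 12 rows; each row shifts and turns the commanded pose from where the row before left it, along the tool's axes as they then stand; what a row does not reach is not made up. A row lasts 1/8 s, in which the tool goes at most 62.5 mm and 10.7 degrees, less where a joint would pass 70% of its speed; a pose out of reach is approached as far as the arm can. A call with a gripper value outside its range is refused whole. The fingers move at their own pace and stop on an object; the grip force is fixed at half the most. Time passes only in rows, so rows that do not move let the fingers close. It gives the time, the measured TCP pose, the force and the opening at its end, in the units of the state.
- env.observe(): the state, without advancing time (a new reading comes with each control period).
- eyes.snapshot(name): name is "side" or "top" or "wrist"; returns a dict with "color" (400x640x3 uint8, red, green, blue), "z_map" (400x640 float32, m along the optical axis (not along the pixel's ray), 0 where there is no reading), "mtx" (3x3 intrinsics, pixels), "k1" (the pictures are not rectified: a ray, as slopes to the right and down, at radius r is drawn at 1 + k1 r^2 times it, then the intrinsics apply), "xyz" and "attitude" of the camera in the world. Camera axes: x right, y down, z forward; pixel columns grow to the right and rows downward; lengths in m; the calibration is good to about 2 mm. A picture is of the moment at which its call begins.
- env.sign_off(): hands the job in, once; it reports no verdict.
The state is a dict: "time_s": time; "qpos": joint angles; "qvel": joint speeds; "joint_efforts": joint torques, N m; "eef_pos": TCP position; "tool_rot": TCP orientation; "force": force on the tool from outside, world axes, zero at the start; "wrist_torque": the same for the moment, N m; "grip_width": finger opening in m.
Only numpy, scipy, OpenCV 4.12 (cv2) and the standard library are available. Lean on these libraries where they do the work, as an engineer would, in place of code of your own. Each camera call takes 0.05 s, during which the arm holds its last target. There are 200 camera calls.

TASK

Get the portable data logger ready for use: press the two side tabs of its battery cover together to free the cover and take it off, then lift lids to find which of the two slide boxes holds battery packs, and lay every pack from it flat in the logger's battery bay, one to a compartment. Put the cover back fully home with both tabs sprung out under their catches, and leave both slide boxes shut. Leave the cover-slip boxes and the other things on the bench where they are.

Things in the scene. Friction and masses are not known exactly. Their poses are not given: they have to be found in the camera images.
- logger: Grey data logger 100 x 258 x 36 mm (x, y, z), fixed. Origin: centre of its underside; x points away from the robot at yaw 0, y along its length. On its flat top, at the middle of each long side, is a catch: a bracket 30 mm long, 11 mm high, at 34 to 45 mm from the centre line, hollow below on the inner side; its lip is 4 mm thick, underside 7 mm above the top. Keep fingers above it.
- bay (a point): Centre of the battery bay on the logger's top, 36 mm above the bench; axes as the logger's. Three compartments in a row centred at y = -72, 0 and +72 mm, each 69 mm long (y), 32 mm wide (x), floor 2 mm above this point. Rims and dividers are 3 mm thick and end 8 mm above this point; a pack lying in it stands 18 mm proud of them.
- cover: Snap cover over the bay, a loose grey shell 48 x 231 x 32 mm, 0.13 kg, open below. Origin: centre of its underside, at point bay when home (2 to 3 mm of play); y along its length. At the middle of each long side a black sprung tab stands from 1.5 to 38 mm above the underside, 34 mm long (y), 4 mm thick. Outer faces of the tabs: 65 mm apart at rest, 51 mm when squeezed to their firm stops.
- cover_tab_near (a joint): Tab on the cover's -x side: 0 at rest, 0.007 m pressed fully in (6.5 N). A toe at its foot reaches 6 mm outward under the lip of the catch and clears it only when the tab is pressed in. With both tabs squeezed between two fingers the cover can be lifted by them.
- cover_tab_far (a joint): Tab on the cover's +x side, likewise. To put the cover back, keep both tabs squeezed until it is down on the logger, then let go: the toes spring under the lips. Pushing down unsqueezed does not work, the toes then rest on the lips.
- cover_tab_near_pad (a point): Middle of the outer face of the tab on the cover's -x side, 28 mm above the cover's underside.
- cover_tab_far_pad (a point): Middle of the outer face of the tab on the cover's +x side, 28 mm above the cover's underside.
- box_p: One of two like blue slide boxes, 174 x 205 x 36 mm, fixed. Origin: centre of its underside; front is -x. Hinged lid from z = 27 to 36 mm with a steel bar knob on it (see box_p_bar). Inside: floor 3 mm, walls 3 mm thick and 26 mm high, a divider along y at x = 0, 18 mm high. Contents lie in the front half, about x = -40 mm, clear of the open lid.
- box_p_lid (a joint): Lid of box_p: 0 shut, grows as it opens, stop at 1.64 rad. Hinge along the box's y axis at box_p_hinge. Turns freely; stays open when left against its stop, falls shut by itself from below about 1.5 rad.
- box_p_hinge (a point): Middle of the hinge line of box_p, 85 mm behind the box's centre, 27 mm up; axes as the box's.
- box_p_bar (a point): Centre of the lid's knob: a round bar 12 mm thick, 28 mm long along the box's y axis, on a stem 22 mm above the lid's face; 65 mm in front of the box's centre and 58 mm up when shut. Gripped by its two end faces it can turn between the fingers as the lid swings on its arc about the hinge (150 mm in front of and 31 mm above the hinge when shut).
- box_q: The other slide box, exactly like box_p. One of the two boxes holds the battery packs, the other two small cover-slip boxes; they stand left and right in either order.
- box_q_lid (a joint): Lid of box_q, as box_p_lid.
- box_q_hinge (a point): Middle of the hinge line of box_q, as box_p_hinge.
- box_q_bar (a point): Centre of the knob bar on the lid of box_q, as box_p_bar.
- pack_0: A black battery pack, a block 60 x 26 x 24 mm (x, y, z) with a grey band near each end, 0.09 kg. Origin: its centre; x along its length. At the start it lies flat in one of the slide boxes, its length roughly along the box's x, with at least 25 mm free on either side. Two or three of the three packs are present (None from start to end if absent).
- pack_1: A black battery pack, a block 60 x 26 x 24 mm (x, y, z) with a grey band near each end, 0.09 kg. Origin: its centre; x along its length. At the start it lies flat in one of the slide boxes, its length roughly along the box's x, with at least 25 mm free on either side. Two or three of the three packs are present (None from start to end if absent).
- pack_2: A black battery pack, a block 60 x 26 x 24 mm (x, y, z) with a grey band near each end, 0.09 kg. Origin: its centre; x along its length. At the start it lies flat in one of the slide boxes, its length roughly along the box's x, with at least 25 mm free on either side. Two or three of the three packs are present (None from start to end if absent).
- slips_0: Small white cover-slip box 33 x 33 x 16 mm in the other slide box; stays there. Origin: centre of its underside.
- slips_1: Small white cover-slip box 33 x 33 x 16 mm in the other slide box; stays there. Origin: centre of its underside.
- timer: Bench timer 52 x 72 x 34 mm, a bystander. Origin: centre of its underside.
- calculator: Calculator 136 x 78 x 17 mm, a bystander. Origin: centre of its underside.
- oil_bottle: Small bottle 31 mm across, 68 mm high, a bystander. Origin: centre of its underside.
- tape: Roll of tape 101 mm across, 24 mm high, lying flat, a bystander. Origin: centre of its underside. Between timer, tape and logger there is free bench to lay the cover on.

How it is judged:
On the way, in this order (a step that is already met when the one before it is completed fails the run):
1. both tabs of the cover are pressed in while the cover is still in place (value of joint each of cover_tab_near, cover_tab_far above 0.0045 m and z of cover in the frame of bay below 0.008 m and horizontal distance between cover and bay below 0.012 m), for 0.05 s.
2. the cover is off the logger (distance between cover and bay above 0.06 m), for 0.1 s.
3. every pack lies in the bay, the cover still off (x of pack_0 in the frame of bay between -0.008 and 0.008 m and y of pack_0 in the frame of bay between -0.105 and 0.105 m and z of pack_0 in the frame of bay between 0.005 and 0.0175 m and x of pack_1 in the frame of bay between -0.008 and 0.008 m and y of pack_1 in the frame of bay between -0.105 and 0.105 m and z of pack_1 in the frame of bay between 0.005 and 0.0175 m and x of pack_2 in the frame of bay between -0.008 and 0.008 m and y of pack_2 in the frame of bay between -0.105 and 0.105 m and z of pack_2 in the frame of bay between 0.005 and 0.0175 m and distance between cover and bay above 0.05 m), for 0.2 s.
At the end, for the whole second after the job is handed in: Every pack is down in the bay (8 mm off its centre line at most); cover home (within 3 mm in height, 6 mm sideways, 0.06 rad), both tabs sprung out (under 3 mm); both lids shut (under 0.06 rad); cover-slip boxes within 50 mm of their start (x of pack_0 in the frame of bay between -0.008 and 0.008 m and y of pack_0 in the frame of bay between -0.105 and 0.105 m and z of pack_0 in the frame of bay between 0.005 and 0.0175 m and x of pack_1 in the frame of bay between -0.008 and 0.008 m and y of pack_1 in the frame of bay between -0.105 and 0.105 m and z of pack_1 in the frame of bay between 0.005 and 0.0175 m and x of pack_2 in the frame of bay between -0.008 and 0.008 m and y of pack_2 in the frame of bay between -0.105 and 0.105 m and z of pack_2 in the frame of bay between 0.005 and 0.0175 m and z of cover in the frame of bay below 0.003 m and horizontal distance between cover and bay below 0.006 m and angle between the y axis of cover and the y axis of bay, either way round below 0.06 rad and angle between cover's own z axis and vertical below 0.06 rad and value of joint each of cover_tab_near, cover_tab_far below 0.003 m and value of joint each of box_p_lid, box_q_lid below 0.06 rad and linear speed of cover below 0.02 m/s and distance of each of slips_0, slips_1 from where it was at the start of the episode below 0.05 m); the robot touches nothing.
It fails at once if a bystander (timer) is moved more than 40 mm (distance of timer from where it was at the start of the episode above 0.04 m).
It fails at once if a bystander (calculator) is moved more than 40 mm (distance of calculator from where it was at the start of the episode above 0.04 m).
It fails at once if a bystander (oil_bottle) is moved more than 40 mm (distance of oil_bottle from where it was at the start of the episode above 0.04 m).
It fails at once if a bystander (tape) is moved more than 40 mm (distance of tape from where it was at the start of the episode above 0.04 m).
Of pack_0, pack_1, pack_2 only 2 to 3 are there at a start; the rules pass over those that are not, and their reading is None.
At some moment in a run one of cover may be knocked a few centimetres aside while the robot is not near it.
Once in a run the grip may slacken for a moment while it holds something.
It also fails if it takes over 210 s, if anything falls off the work surface, if the arm or the gripper's body presses on something with over 40 N, if the wrist force passes 120 N, or if a joint passes its speed limit or range.

## Working session

There is one attempt and no reset: what is moved stays moved. The work goes in short steps, Python scripts to look and compute and a tool call to move; the robot and the scene stay as the last step left them, time stands still between calls to the robot, and variables do not carry over. Pictures are saved under pics/ and viewed, about 12 in all and at most 16, crops included, and the job is handed in when it is done.

Besides the shell and the picture viewer there is one more tool, called after ">>>" in YAML: its name, and indented under it one key for each argument. move_arm: Moves the arm, as the interface text tells. Its arguments: {"type":"object","properties":{"motion":{"type":"array"}},"required":["motion"]}

```bash
ls; mkdir -p pics
cat > h.py <<'E'
import numpy as np, cv2
from station import env, eyes
from scipy.spatial.transform import Rotation as R
def rot(a):
    a=np.array(a)
    return a if a.shape==(3,3) else R.from_quat(a).as_matrix()
def snap(n,save=None):
    s=eyes.snapshot(n); s['R']=rot(s['attitude']); s['xyz']=np.array(s['xyz'])
    if save: cv2.imwrite(f'pics/{save}.png',s['color'][:,:,::-1])
    return s
def rays(s,uv):
    uv=np.atleast_2d(np.array(uv,float)); K=np.array(s['mtx'])
    d=(uv-K[:2,2])/[K[0,0],K[1,1]]; k=s['k1']; u=d.copy()
    for _ in range(10): u=d/(1+k*(u**2).sum(1,keepdims=True))
    return np.c_[u,np.ones(len(u))]
def plane(s,uv,z):
    r=rays(s,uv)@s['R'].T
    return s['xyz']+r*((z-s['xyz'][2])/r[:,2])[:,None]
def cloud(s):
    v,u=np.mgrid[0:400,0:640]
    r=rays(s,np.c_[u.ravel(),v.ravel()])
    P=(r*s['z_map'].ravel()[:,None])@s['R'].T+s['xyz']
    P[s['z_map'].ravel()<=0]=np.nan
    return P.reshape(400,640,3)
def st():
    o=env.observe(); print('t',round(o['time_s'],2),'tcp',np.round(np.array(o['eef_pos'])*1000,1),'\n',np.round(rot(o['tool_rot']),3),'F',np.round(o['force'],1),'w',round(o['grip_width']*1000,1),'q',np.round(o['qpos'],2)); return o
E
python3 - <<'E'
from h import *
st()
for n in('top','side','wrist'):
    s=snap(n,n+'0'); print(n,s['xyz'],np.round(s['R'],2).tolist(),np.array(s['mtx']).tolist(),s['k1'])
    np.savez(n+'0.npz',P=cloud(s),c=s['color'])
E
```

```text
pics
t 0.0 tcp [166.4 601.9 230.3] 
 [[ 0.266 -0.    -0.964]
 [ 0.964 -0.002  0.266]
 [-0.002 -1.    -0.   ]] F [-0.3 -0.1 -0.2] w 85.5 q [-1.36  0.38  0.02  1.37 -0.01  1.39 -0.05]
top [ 0.33567065 -0.01329031  1.70732935] [[0.0, -0.99, 0.14], [-1.0, -0.0, 0.02], [-0.02, -0.14, -0.99]] [[467.5890951112178, 0.0, 323.3471990398328], [0.0, 467.5890951112178, 195.82400035506302], [0.0, 0.0, 1.0]] -0.03633482065870164
side [0.61640001 0.93488121 0.9011311 ] [[-1.0, 0.05, -0.03], [0.06, 0.65, -0.76], [-0.02, -0.76, -0.65]] [[454.26043586960355, 0.0, 320.52506786076793], [0.0, 454.26043586960355, 203.4411563551141], [0.0, 0.0, 1.0]] -0.10728230026416997
wrist [0.09714562 0.62033469 0.37304779] [[0.27, 0.92, 0.27], [0.96, -0.26, -0.08], [-0.0, 0.28, -0.96]] [[359.68297101385855, 0.0, 321.03071427015016], [0.0, 359.68297101385855, 199.19610081487406], [0.0, 0.0, 1.0]] -0.021576826230690762
```

View pics/top0.png

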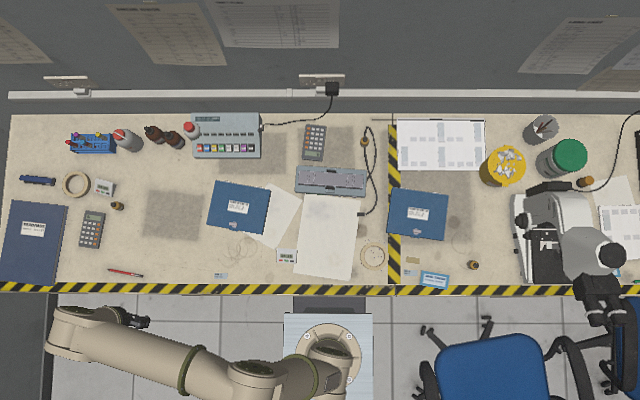

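View pics/side0.png

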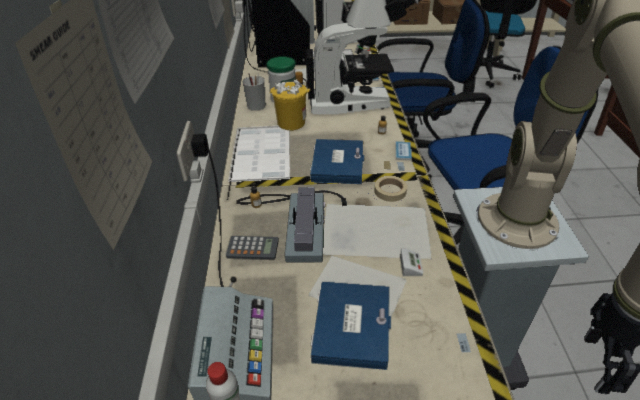

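```bash
cat > m1.py <<'E'
from h import *
def rect(P2):
    (c,(w,h),a)=cv2.minAreaRect((P2*1000).astype(np.float32)); return np.round(c,1),round(w,1),round(h,1),round(a,2)
if __name__=='__main__':
    s=snap('top'); P=cloud(s); hsv=cv2.cvtColor(s['color'],cv2.COLOR_RGB2HSV)
    m=((hsv[...,0]>100)&(hsv[...,0]<122)&(hsv[...,1]>120)).astype(np.uint8)
    def comps(m,lo,hi,tag,zz):
        n,l,stt,c=cv2.connectedComponentsWithStats(m)
        for i in range(1,n):
            if stt[i,4]>60:
                v,u=np.where(l==i)
                Q=P[v,u]; 
                if not(np.nanmin(Q[:,0])>0.25 and abs(np.nanmean(Q[:,1]))<0.6): continue
                X=plane(s,np.c_[u,v],zz)[:,:2]
                print(tag,stt[i].tolist(),'zmed',np.round(np.nanpercentile(Q[:,2],[5,50,95])*1000,1),'rect@z',rect(X))
    comps(m,0,0,'blue',0.036)
    x=P
    reg=(np.abs(x[...,1]+0.0)<0.25)&(x[...,0]>0.45)&(x[...,0]<0.75)
    for lo,hi,zz in((0.055,0.08,.068),(0.03,0.042,.036),(.069,.085,.074)):
        comps((reg&(x[...,2]>lo)&(x[...,2]<hi)).astype(np.uint8),0,0,f'h{zz}',zz)
    reg=(np.abs(x[...,1])<0.6)&(x[...,0]>0.25)&(x[...,0]<0.7)
    comps((reg&(x[...,2]>.046)&(x[...,2]<.068)).astype(np.uint8),0,0,'bars?',.062)
    comps((reg&(x[...,2]>.012)&(x[...,2]<.03)).astype(np.uint8),0,0,'low',.024)
    comps((reg&(x[...,2]>.03)&(x[...,2]<.036)).astype(np.uint8),0,0,'timer',.034)
    I=cv2.resize(s['color'][160:280,190:460],None,fx=2.9,fy=2.9,interpolation=cv2.INTER_CUBIC); cv2.imwrite('pics/crop1.png',I[:,:,::-1])
E
python3 m1.py
```

```text
h0.068 [298, 169, 66, 20, 923] zmed [60.7 67.9 74.5] rect@z (array([625.8,  -8.7]), 229.9, 68.1, 83.35)
h0.036 [295, 165, 72, 33, 785] zmed [30.8 35.6 40.8] rect@z (array([623.7,  -8.6]), 256.9, 104.8, 85.79)
h0.036 [259, 187, 11, 42, 274] zmed [31.1 35.7 41. ] rect@z (array([526.6, 230.4]), 149.1, 36.4, 1.35)
h0.036 [387, 187, 11, 43, 297] zmed [31.1 35.5 40.6] rect@z (array([ 526. , -230.3]), 35.7, 151.9, 89.04)
h0.074 [307, 171, 18, 14, 83] zmed [69.2 71.1 76.2] rect@z (array([629.2,  44. ]), 46.8, 60.5, 0.07)
bars? [298, 170, 30, 16, 197] zmed [51.5 64.8 67.7] rect@z (array([629.9,  53.7]), 103.5, 51.8, 85.23)
bars? [326, 171, 38, 22, 313] zmed [49.5 64.6 67.7] rect@z (array([614.7, -59.4]), 129.7, 76.5, 86.9)
low [360, 242, 29, 28, 301] zmed [16.3 23.1 28.5] rect@z (array([ 356.1, -165.1]), 95.7, 100.0, 0.19)
low [277, 249, 20, 15, 170] zmed [13.2 20.9 29.1] rect@z (array([353.1, 147.2]), 70.8, 46.9, 85.61)
timer [207, 180, 63, 54, 1104] zmed [30.5 33.6 35.8] rect@z (array([528.9, 326.2]), 206.1, 169.4, 80.6)
timer [387, 187, 62, 53, 1164] zmed [30.5 33.5 35.7] rect@z (array([ 506. , -321.5]), 207.1, 170.9, 81.11)
timer [277, 248, 20, 9, 67] zmed [30.5 32.9 35.8] rect@z (array([368.8, 146.7]), 68.2, 24.1, 82.78)
```

View pics/crop1.png

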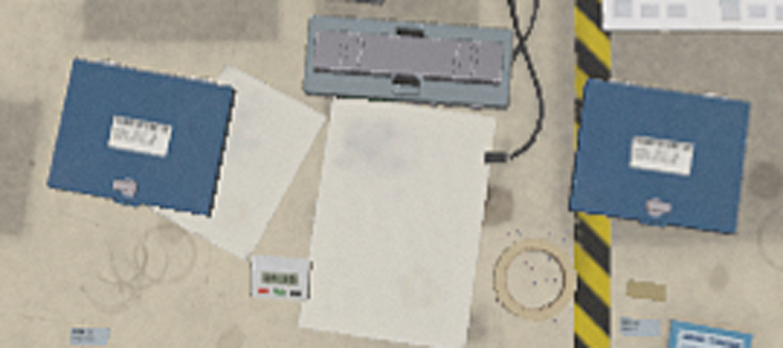

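>>> move_arm:
  motion:
    - [[85,0,0,0,9.9],[85,0,0,0,9.9],[85,0,0,0,9.9],[85,0,0,0,9.9],[85,0,0,0,9.9],[85,0,0,0,9.9],[85,0,0,0,9.9],[85,0,0,0,9.5],[85,36,0,-41,0],[85,36,0,-41,0],[85,36,0,-41,0],[85,36,0,-41,0]]

```text
time_s: 1.7
eef_pos: [0.2988, 0.4265, 0.2312]
tool_rot: [-0.707, 0.026, -0.026, 0.707]
force: [0.0, -0.8, -0.2]
grip_width: 0.0853
```

>>> move_arm:
  motion:
    - [[85,36,0,-41,0],[85,36,0,-41,0],[85,36,0,-41,0],[85,36,0,-41,0],[85,36,0,-41,0],[85,36,0,-41,0],[85,36,0,-41,0],[85,36,0,-41,0],[85,36,0,-41,0],[85,36,0,-41,0],[85,0,0,0,0]]

```text
time_s: 3.08
eef_pos: [0.6273, -0.0134, 0.2304]
tool_rot: [0.708, -0.029, 0.029, -0.705]
force: [-0.9, -0.1, 0.5]
grip_width: 0.0848
```

Run:
```python
from h import *
st(); s=snap('wrist','w1'); P=cloud(s)
np.savez('w1.npz',P=P,c=s['color'])
```

```text
t 3.08 tcp [627.3 -13.4 230.4] 
 [[ 0.997 -0.001  0.082]
 [-0.082 -0.004  0.997]
 [-0.001 -1.    -0.004]] F [-0.9 -0.1  0.5] w 84.8 q [-0.52  0.45  0.7   1.39 -0.28  1.41  0.1 ]
```

View pics/w1.png

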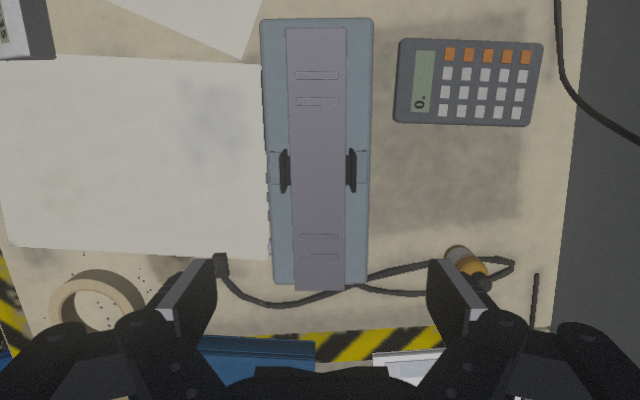

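```bash
cat > m2.py <<'E'
from h import *
from m1 import rect
s=snap('wrist'); P=cloud(s); c=s['color'].astype(int)
g=cv2.cvtColor(s['color'],cv2.COLOR_RGB2GRAY)
m=((g<60)&(P[...,2]>.05)&(P[...,2]<.085)&(P[...,0]>.5)&(P[...,0]<.72)&(abs(P[...,1]+.01)<.06)).astype(np.uint8)
n,l,S,_=cv2.connectedComponentsWithStats(m)
for i in range(1,n):
    if S[i,4]>40:
        v,u=np.where(l==i); Q=P[v,u]
        top=Q[:,2]>np.percentile(Q[:,2],60)
        print('tab',S[i].tolist(),'z',np.round(np.percentile(Q[:,2],[5,50,95])*1000,1),rect(Q[top][:,:2]), rect(Q[:,:2]))
for lo,hi,t in((.062,.0715,'covertop'),(.031,.040,'loggertop')):
    m=((P[...,2]>lo)&(P[...,2]<hi)&(P[...,0]>.5)&(P[...,0]<.75)&(abs(P[...,1])<.16)).astype(np.uint8)
    m=cv2.morphologyEx(m,cv2.MORPH_OPEN,np.ones((3,3)))
    v,u=np.where(m>0); Q=P[v,u]; print(t,len(Q),np.median(Q[:,2]),rect(Q[:,:2]))
E
python3 m2.py
```

```text
tab [281, 154, 10, 43, 337] z [59.6 72.2 74.7] (array([594.6,  -6.1]), 31.9, 4.0, 86.22) (array([595.7,  -5.9]), 32.5, 7.1, 84.2)
tab [347, 154, 10, 42, 345] z [59.5 67.7 74.8] (array([655.1, -10.3]), 32.3, 2.8, 86.88) (array([653., -10.]), 32.5, 7.0, 86.68)
covertop 14428 0.06815703496487505 (array([624.7,  -8.5]), 230.8, 48.5, 85.94)
loggertop 11674 0.035961621547971084 (array([624.7,  -8.4]), 256.8, 100.5, 86.04)
```

>>> move_arm:
  motion:
    - [[85,-3,0,4.7,-0.7],[85,0,40,0,0],[85,0,40,0,0],[85,0,40,0,0],[85,0,30,0,0],[85,0,21,0,0],[85,0,10,0,0],[85,0,0,0,0]]

```text
time_s: 4.18
eef_pos: [0.6236, -0.0012, 0.0503]
tool_rot: [-0.707, 0.021, -0.021, 0.707]
force: [-0.2, -0.1, 0.5]
grip_width: 0.085
```

Run:
```python
from h import *
st(); s=snap('wrist','w2')
```

```text
t 4.17 tcp [623.6  -1.2  50.3] 
 [[ 0.998 -0.001  0.06 ]
 [-0.06   0.     0.998]
 [-0.001 -1.     0.   ]] F [-0.2 -0.1  0.5] w 85.0 q [-0.49  0.59  0.62  1.61 -0.38  1.06  0.17]
```

View pics/w2.png

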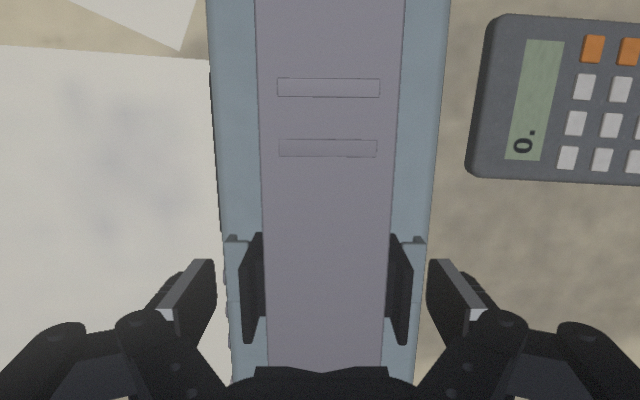

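>>> move_arm:
  motion:
    - [[85,1.5,0,-7.2,0.5],[85,0,0,0,0],[70,0,0,0,0],[62,0,0,0,0],[55,0,0,0,0],[45,0,0,0,0],[45,0,0,0,0],[45,0,0,0,0],[45,0,0,0,0]]

```text
time_s: 5.35
eef_pos: [0.6255, -0.0099, 0.0527]
tool_rot: [-0.706, 0.024, -0.026, 0.707]
force: [-8.3, 1.3, 19.3]
grip_width: 0.0473
```

Run:
```python
from h import *
st(); s=snap('wrist','w3')
```

```text
t 5.35 tcp [625.5  -9.9  52.7] 
 [[ 0.997  0.002  0.071]
 [-0.071  0.001  0.997]
 [ 0.001 -1.     0.001]] F [-8.3  1.3 19.3] w 47.3 q [-0.48  0.59  0.62  1.61 -0.38  1.07  0.18]
```

View pics/w3.png

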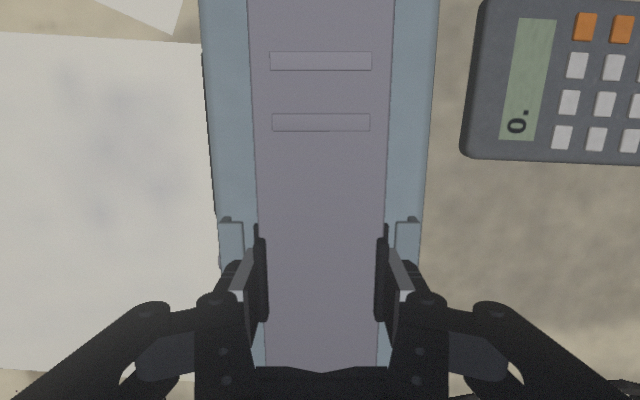

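>>> move_arm:
  motion:
    - [[40,0,-4,0,0],[40,0,-4,0,0],[40,0,-4,0,0],[40,0,-8,0,0],[40,0,-12,0,0],[40,0,-16,0,0],[40,0,-20,0,0],[40,0,-20,0,0],[40,0,-10,0,0],[40,0,0,0,0]]

```text
time_s: 6.65
eef_pos: [0.6255, -0.0098, 0.1493]
tool_rot: [-0.707, 0.024, -0.026, 0.707]
force: [0.5, 0.2, -1.9]
grip_width: 0.0468
```

Run:
```python
from h import *
st(); s=snap('wrist','w4'); P=cloud(s); v=[20,60,100,150]; print(np.round([P[i,320]*1000 for i in v],1)); print(np.round(P[150,[200,225,300,350,410]]*1000,1))
s=snap('side','s4')
I=s['color'][120:280,180:460];cv2.imwrite('pics/s4.png',cv2.resize(I,None,fx=2.5,fy=2.5)[:,:,::-1])
```

```text
t 6.65 tcp [625.5  -9.8 149.3] 
 [[ 0.997  0.002  0.071]
 [-0.071  0.     0.997]
 [ 0.002 -1.     0.   ]] F [ 0.5  0.2 -1.9] w 46.8 q [-0.51  0.5   0.67  1.51 -0.32  1.24  0.13]
[[631.5  83.7 164.3]
 [630.6  71.4 165.2]
 [629.7  58.6 164.8]
 [628.5  41.5 164.9]]
[[ 5.292e+02  2.400e+01  6.000e-01]
 [ 5.491e+02  2.220e+01 -1.200e+00]
 [ 6.213e+02  4.190e+01  1.640e+02]
 [ 6.391e+02  4.070e+01  1.645e+02]
 [ 6.998e+02  1.170e+01  0.000e+00]]
```

View pics/s4.png

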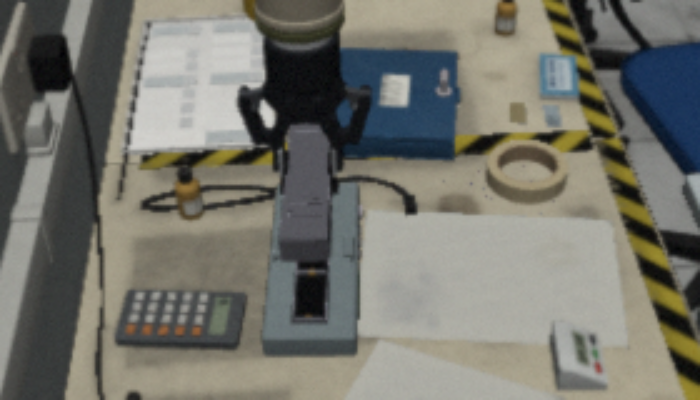

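>>> move_arm:
  motion:
    - [[40,-28,0,-2,0],[40,-28,0,-2,0],[40,-28,0,-2,0],[40,-28,0,-2,0],[40,-28,0,-2,0],[40,0,30,0,0],[40,0,40,0,0],[40,0,30,0,0],[40,0,18,0,0],[40,0,8,0,0],[40,0,3,0,0],[40,0,2,0,0]]

```text
time_s: 8.25
eef_pos: [0.4853, -0.0099, 0.0179]
tool_rot: [-0.707, 0.025, -0.026, 0.707]
force: [0.6, -0.1, -1.8]
grip_width: 0.047
```

>>> move_arm:
  motion:
    - [[40,0,0,0,0],[55,0,0,0,0],[65,0,0,0,0],[85,0,0,0,0],[85,0,0,0,0],[85,0,-20,0,0],[85,0,-40,0,0],[85,0,-50,0,0],[85,0,-50,0,0],[85,0,-30,0,0],[85,0,0,0,0]]

```text
time_s: 9.62
eef_pos: [0.4861, -0.0099, 0.2097]
tool_rot: [-0.706, 0.023, -0.027, 0.707]
force: [-0.8, -0.1, -1.2]
grip_width: 0.0848
```

```bash
cat > m3.py <<'E'
from h import *
from m1 import rect
# bars & cover from top + current wrist
st()
s=snap('wrist'); P=cloud(s)
m=(P[...,2]>.026)&(P[...,2]<.0345)&(P[...,0]>.42)&(P[...,0]<.56)&(abs(P[...,1])<.16)
m=cv2.morphologyEx(m.astype(np.uint8),cv2.MORPH_OPEN,np.ones((3,3)))
Q=P[m>0]; print('cover',rect(Q[:,:2]),np.median(Q[:,2]))
s=snap('top'); hsv=cv2.cvtColor(s['color'],cv2.COLOR_RGB2HSV)
P=cloud(s)
for cy in(.33,-.32):
    m=((hsv[...,0]>95)&(hsv[...,0]<125)&(hsv[...,1]>90)&(abs(P[...,1]-cy)<.13)&(abs(P[...,0]-.52)<.12)).astype(np.uint8)
    m=cv2.morphologyEx(m,cv2.MORPH_OPEN,np.ones((3,3)))
    v,u=np.where(m>0); b=rect(plane(s,np.c_[u,v],.036)[:,:2]); print('box',b)
    hull=np.zeros_like(m); cv2.fillConvexPoly(hull,cv2.convexHull(np.c_[u,v]),1)
    hull=cv2.erode(hull,np.ones((5,5)))
    k=((hull>0)&(m==0)).astype(np.uint8); n,l,S,C=cv2.connectedComponentsWithStats(k)
    for i in range(1,n):
        if S[i,4]>5: print('  hole',S[i].tolist(),np.round(plane(s,C[i],.060)*1000,1))
E
python3 m3.py
```

```text
t 9.62 tcp [486.1  -9.9 209.7] 
 [[ 0.997  0.005  0.071]
 [-0.071  0.002  0.997]
 [ 0.005 -1.     0.002]] F [-0.8 -0.1 -1.2] w 84.8 q [-0.74  0.1   0.75  1.8  -0.07  1.26 -0.04]
cover (array([485.1,  -8.2]), 231.1, 48.2, 85.92) 0.03216918315299916
box (array([527.9, 324.9]), 204.5, 161.4, 80.06)
  hole [227, 199, 23, 16, 251] [[525.5 321.2  60. ]]
  hole [229, 221, 9, 7, 44] [[464.7 335.8  60. ]]
box (array([ 504.6, -319.1]), 204.2, 165.6, 81.64)
  hole [406, 207, 24, 14, 261] [[ 504.1 -317.    60. ]]
  hole [412, 228, 10, 7, 51] [[ 441.2 -310.9   60. ]]
```

>>> move_arm:
  motion:
    - [[85,0,0,0,-9.4],[85,0,0,0,-9.4],[85,0,0,0,-9.4],[85,0,0,0,-9.4],[85,0,0,0,-9.4],[85,0,0,0,-9.4],[85,0,0,0,-9.4],[85,0,0,0,-9.4],[85,0,0,0,-9.2],[85,42,0,10,0],[85,42,0,10,0],[85,42,0,10,0]]

```text
time_s: 11.22
eef_pos: [0.4752, 0.1203, 0.2058]
tool_rot: [-0.54, -0.455, 0.457, 0.541]
force: [0.9, -0.1, -0.0]
grip_width: 0.0854
```

>>> move_arm:
  motion:
    - [[60,42,0,10,0],[60,42,0,10,0],[60,42,0,10,0],[60,42,0,10,0],[60,43,0,10,0],[60,0,0,0,0],[60,0,0,0,0]]

```text
time_s: 12.1
eef_pos: [0.462, 0.3348, 0.2057]
tool_rot: [0.541, 0.455, -0.457, -0.54]
force: [-0.0, -0.9, -0.1]
grip_width: 0.0599
```

```bash
cat > m4.py <<'E'
from h import *
from m1 import rect
import sys
o=st(); s=snap('wrist',sys.argv[1]); P=cloud(s); t=np.array(o['eef_pos'])
m=(P[...,2]>.046)&(P[...,2]<.072)&(np.hypot(P[...,0]-t[0],P[...,1]-t[1])<.07)
m=cv2.morphologyEx(m.astype(np.uint8),cv2.MORPH_OPEN,np.ones((2,2)))
n,l,S,C=cv2.connectedComponentsWithStats(m)
for i in range(1,n):
    if S[i,4]>30:
        Q=P[l==i]; print('bar',S[i].tolist(),np.round(np.percentile(Q[:,2],[5,50,95])*1000,1),rect(Q[:,:2]))
m=(P[...,2]>.030)&(P[...,2]<.041)&(np.hypot(P[...,0]-t[0]-.06,P[...,1]-t[1])<.2)
m=cv2.morphologyEx(m.astype(np.uint8),cv2.MORPH_OPEN,np.ones((7,7)))
Q=P[m>0]; print('lid',rect(Q[:,:2]),np.median(Q[:,2]))
E
python3 m4.py w5
```

```text
t 12.1 tcp [462.  334.8 205.7] 
 [[ 0.168 -0.002 -0.986]
 [ 0.986 -0.002  0.168]
 [-0.003 -1.     0.001]] F [-0.  -0.9 -0.1] w 59.9 q [-1.01  0.29  0.4   1.58 -0.12  1.3   0.81]
bar [310, 178, 35, 16, 485] [nan nan nan] (array([468.1, 338.2]), 29.8, 18.1, 79.05)
lid (array([525.6, 325.9]), 205.1, 170.3, 80.07) 0.035942857767923
```

>>> move_arm:
  motion:
    - [[60,3,0,-3,0.3],[60,0,45,0,0],[60,0,45,0,0],[60,0,40,0,0],[60,0,20,0,0],[60,0,11,0,0],[60,0,0,0,0],[20,0,0,0,0],[20,0,0,0,0],[20,0,0,0,0],[20,0,0,0,0],[20,0,0,0,0]]

```text
time_s: 13.65
eef_pos: [0.4662, 0.3376, 0.0477]
tool_rot: [0.542, 0.455, -0.454, -0.542]
force: [-2.5, -3.9, 7.5]
grip_width: 0.0258
```

Run:
```python
from h import *
st()
f=lambda p:np.array([150*np.cos(p)-31*np.sin(p),150*np.sin(p)+31*np.cos(p)])
ph=np.linspace(0,1.62,19)
p=np.array([f(x) for x in ph]); d=np.diff(p,axis=0)
print(np.round(np.c_[ph[1:],-d[:,1],d[:,0]],1).tolist())
```

```text
t 13.65 tcp [466.2 337.6  47.7] 
 [[ 0.173  0.001 -0.985]
 [ 0.985  0.     0.173]
 [ 0.    -1.    -0.001]] F [-2.5 -3.9  7.5] w 25.8 q [-0.97  0.45  0.37  1.74 -0.19  0.98  0.87]
[[0.1, -13.4, -3.4], [0.2, -13.0, -4.6], [0.3, -12.5, -5.7], [0.4, -12.0, -6.8], [0.5, -11.3, -7.9], [0.5, -10.6, -8.9], [0.6, -9.7, -9.8], [0.7, -8.8, -10.6], [0.8, -7.8, -11.4], [0.9, -6.8, -12.0], [1.0, -5.6, -12.6], [1.1, -4.5, -13.0], [1.2, -3.3, -13.4], [1.3, -2.1, -13.6], [1.4, -0.9, -13.8], [1.4, 0.4, -13.8], [1.5, 1.6, -13.7], [1.6, 2.8, -13.5]]
```

>>> move_arm:
  motion:
    - [[20,0,-13.4,-3.4,0],[20,0,-13,-4.6,0],[20,0,-12.5,-5.7,0],[20,0,-12,-6.8,0],[20,0,-11.3,-7.9,0],[20,0,-10.6,-8.9,0],[20,0,-9.7,-9.8,0],[20,0,-8.8,-10.6,0],[20,0,-7.8,-11.4,0],[20,0,0,0,0],[20,0,0,0,0]]

```text
time_s: 15.02
eef_pos: [0.5337, 0.3258, 0.145]
tool_rot: [0.542, 0.454, -0.455, -0.542]
force: [1.6, -5.4, -7.4]
grip_width: 0.0257
```

Run:
```python
from h import *
st(); s=snap('side'); a=cv2.resize(s['color'][260:390,270:430],None,fx=2.4,fy=2.4); t=snap('top');
b=cv2.resize(t['color'][160:290,180:300],None,fx=2.4,fy=2.4)
cv2.imwrite('pics/s6.png',np.hstack([a,b])[:,:,::-1])
```

```text
t 15.03 tcp [533.7 325.8 145. ] 
 [[ 0.173 -0.001 -0.985]
 [ 0.985 -0.001  0.173]
 [-0.001 -1.     0.001]] F [ 1.6 -5.4 -7.4] w 25.7 q [-0.89  0.46  0.41  1.51 -0.19  1.22  0.93]
```

View pics/s6.png

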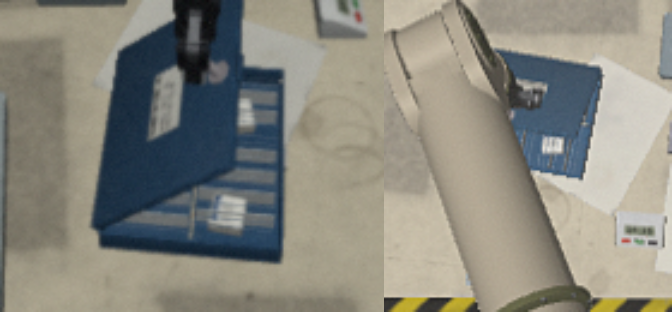

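>>> move_arm:
  motion:
    - [[20,0,7.8,11.4,0],[20,0,8.8,10.6,0],[20,0,9.7,9.8,0],[20,0,10.6,8.9,0],[20,0,11.3,7.9,0],[20,0,12,6.8,0],[20,0,12.5,5.7,0],[20,0,13,4.6,0],[20,0,13.4,3.4,0],[20,0,0,0,0],[60,0,0,0,0],[60,0,0,0,0]]

```text
time_s: 16.62
eef_pos: [0.4658, 0.3403, 0.0473]
tool_rot: [-0.541, -0.456, 0.454, 0.542]
force: [-0.6, -0.0, -0.3]
grip_width: 0.0595
```

>>> move_arm:
  motion:
    - [[60,0,0,0,0],[60,0,-20,0,0],[60,0,-40,0,0],[60,0,-50,0,0],[60,0,-50,0,0],[60,0,0,0,0]]

```text
time_s: 17.38
eef_pos: [0.4678, 0.34, 0.2112]
tool_rot: [-0.541, -0.458, 0.452, 0.542]
force: [1.0, 1.0, -0.3]
grip_width: 0.0598
```

```bash
python3 m4.py w7
```

```text
t 17.38 tcp [467.8 340.  211.2] 
 [[ 0.173  0.006 -0.985]
 [ 0.985  0.006  0.173]
 [ 0.007 -1.    -0.005]] F [ 1.   1.  -0.3] w 59.8 q [-1.01  0.3   0.41  1.56 -0.12  1.3   0.81]
bar [301, 170, 34, 16, 490] [nan nan nan] (array([nan, nan]), 0.0, 0.0, 0.0)
lid (array([525.4, 325.8]), 205.0, 169.9, 79.89) 0.035947899756451435
```

>>> move_arm:
  motion:
    - [[60,0,0,0,-1.4],[60,-50,0,-5.5,0],[60,-50,0,-5.5,0],[60,-50,0,-5.5,0],[60,-50,0,-5.5,0],[60,-50,0,-5.5,0],[60,-50,0,-5.5,0],[60,-50,0,-5.5,0],[60,-50,0,-5.5,0],[60,-50,0,-5.5,0],[60,-50,0,-5.5,0],[60,-50,0,-5.5,0]]

```text
time_s: 18.92
eef_pos: [0.4429, -0.2157, 0.2052]
tool_rot: [-0.535, -0.461, 0.462, 0.536]
force: [1.0, -0.2, -0.1]
grip_width: 0.0601
```

>>> move_arm:
  motion:
    - [[60,-49,0,-5.5,0],[60,-49,0,-5.5,0],[60,0,0,0,0],[60,0,0,0,0]]

```text
time_s: 19.42
eef_pos: [0.4396, -0.3126, 0.205]
tool_rot: [-0.535, -0.461, 0.462, 0.537]
force: [-0.2, 1.1, -0.1]
grip_width: 0.0595
```

```bash
sed -i 's/^m=(P\[...,2\]>.046)/P=np.nan_to_num(P)\n&/' m4.py; python3 m4.py w8
```

```text
t 19.43 tcp [ 439.6 -312.6  205. ] 
 [[ 0.149 -0.002 -0.989]
 [ 0.989  0.001  0.149]
 [ 0.    -1.     0.002]] F [-0.2  1.1 -0.1] w 59.5 q [-0.2   0.29  0.93  1.68 -0.24  1.3   2.2 ]
bar [307, 180, 35, 15, 481] [35.8 63.1 64.7] (array([ 224.1, -166.4]), 33.1, 557.2, 56.79)
lid (array([ 511. , -270.8]), 308.4, 169.9, 81.49) 0.03591779304277293
```

>>> move_arm:
  motion:
    - [[60,-1.5,0,-1.5,0],[60,0,45,0,0],[60,0,45,0,0],[60,0,40,0,0],[60,0,20,0,0],[60,0,10,0,0],[60,0,0,0,0],[20,0,0,0,0],[20,0,0,0,0],[20,0,0,0,0],[20,0,0,0,0],[20,0,0,0,0]]

```text
time_s: 20.98
eef_pos: [0.4427, -0.312, 0.0478]
tool_rot: [-0.535, -0.464, 0.46, 0.536]
force: [-2.4, 11.8, 15.3]
grip_width: 0.0263
```

>>> move_arm:
  motion:
    - [[20,0,-13.4,-3.4,0],[20,0,-13,-4.6,0],[20,0,-12.5,-5.7,0],[20,0,-12,-6.8,0],[20,0,-11.3,-7.9,0],[20,0,-10.6,-8.9,0],[20,0,-9.7,-9.8,0],[20,0,-8.8,-10.6,0],[20,0,-7.8,-11.4,0],[20,0,-6.8,-12,0],[20,0,0,0,0]]

```text
time_s: 22.35
eef_pos: [0.523, -0.3236, 0.1516]
tool_rot: [-0.534, -0.463, 0.461, 0.536]
force: [1.9, 6.6, -6.8]
grip_width: 0.0261
```

>>> move_arm:
  motion:
    - [[20,0,-5.6,-12.6,0],[20,0,-4.5,-13,0],[20,0,-3.3,-13.4,0],[20,0,-2.1,-13.6,0],[20,0,-0.9,-13.8,0],[20,0,0.4,-13.8,0],[20,0,1.6,-13.7,0],[20,0,2.8,-13.5,0],[20,0,0,-2,0],[20,0,0,0,0]]

```text
time_s: 23.6
eef_pos: [0.6314, -0.3393, 0.1641]
tool_rot: [-0.534, -0.464, 0.461, 0.536]
force: [-0.5, 8.3, 1.9]
grip_width: 0.0252
```

>>> move_arm:
  motion:
    - [[50,0,0,0,0],[50,0,0,0,0],[50,0,0,0,0],[50,0,-20,0,0],[50,0,-40,0,0],[50,0,-40,0,0],[85,0,0,0,0],[85,0,0,0,0]]

```text
time_s: 24.6
eef_pos: [0.6296, -0.3435, 0.2645]
tool_rot: [0.536, 0.461, -0.461, -0.536]
force: [-0.6, -0.1, -0.3]
grip_width: 0.0836
```

Run:
```python
from h import *
st(); s=snap('wrist','w9')
```

```text
t 24.6 tcp [ 629.6 -343.5  264.5] 
 [[ 0.149  0.001 -0.989]
 [ 0.989 -0.     0.149]
 [-0.    -1.    -0.001]] F [-0.6 -0.1 -0.3] w 83.6 q [ 0.05  0.69  0.81  1.02 -0.48  1.6   2.13]
```

View pics/w9.png

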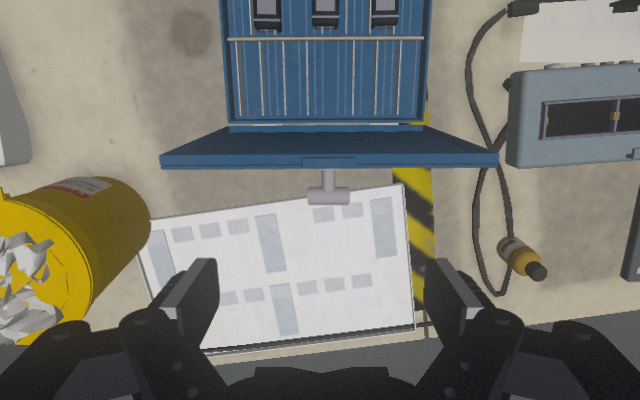

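>>> move_arm:
  motion:
    - [[85,1,0,38,0],[85,1,0,38,0],[85,1,0,38,0],[85,1,0,38,0],[85,0,0,0,0],[85,0,0,0,0]]

```text
time_s: 25.4
eef_pos: [0.4804, -0.3159, 0.2634]
tool_rot: [-0.535, -0.462, 0.461, 0.536]
force: [-0.3, -0.7, -0.6]
grip_width: 0.0854
```

```bash
cat > m5.py <<'E'
from h import *
from m1 import rect
import sys
o=st(); s=snap('wrist',sys.argv[1]); P=cloud(s)
c=np.array([505.5,-320.6])/1000; e=np.array([.989,-.149]); n=np.array([.149,.989])
r=P[...,:2]-c; bx=r@e; by=r@n
m=(P[...,2]>.021)&(P[...,2]<.032)&(bx>-.078)&(bx<-.004)&(abs(by)<.095)
m=cv2.morphologyEx(m.astype(np.uint8),cv2.MORPH_OPEN,np.ones((5,5)))
k,l,S,C=cv2.connectedComponentsWithStats(m)
for i in range(1,k):
    if S[i,4]>80:
        Q=P[l==i]; print('pack',S[i].tolist(),'z',np.round(np.median(Q[:,2])*1000,1),rect(Q[:,:2]),'box xy',np.round(bx[l==i].mean()*1000),np.round(by[l==i].mean()*1000))
E
python3 m5.py w10
```

```text
t 25.4 tcp [ 480.4 -315.9  263.4] 
 [[ 0.148 -0.    -0.989]
 [ 0.989  0.001  0.148]
 [ 0.001 -1.     0.   ]] F [-0.3 -0.7 -0.6] w 85.4 q [-0.16  0.35  0.91  1.49 -0.28  1.44  2.18]
pack [308, 121, 25, 58, 1394] z 27.2 (array([ 466.4, -315.9]), 25.8, 61.0, 82.07) box xy -40.0 -1.0
pack [360, 121, 26, 57, 1395] z 27.1 (array([ 473.9, -260.5]), 26.5, 59.9, 82.99) box xy -41.0 54.0
pack [255, 124, 27, 57, 1407] z 27.1 (array([ 460.7, -371.1]), 27.4, 59.8, 80.54) box xy -38.0 -56.0
```

>>> move_arm:
  motion:
    - [[50,54,0,14.5,-1.5],[50,0,45,0,0],[50,0,50,0,0],[50,0,50,0,0],[50,0,40,0,0],[50,0,30,0,0],[50,0,20,0,0],[50,0,10,0,0],[50,0,5,0,0],[50,0,0,0,0]]

```text
time_s: 26.7
eef_pos: [0.4741, -0.2613, 0.0143]
tool_rot: [0.53, 0.468, -0.468, -0.53]
force: [0.2, 0.2, -0.3]
grip_width: 0.05
```

>>> move_arm:
  motion:
    - [[15,0,0,0,0],[15,0,0,0,0],[15,0,0,0,0],[15,0,0,0,0],[15,0,-15,0,0],[15,0,-40,0,0],[15,0,-50,0,0],[15,0,-50,0,0],[15,0,-40,0,0],[15,0,0,0,9.6],[15,0,0,0,9.6],[15,0,0,0,9.6]]

```text
time_s: 28.2
eef_pos: [0.4734, -0.2613, 0.2098]
tool_rot: [0.631, 0.32, -0.32, -0.631]
force: [-0.3, -0.3, -2.0]
grip_width: 0.0245
```

>>> move_arm:
  motion:
    - [[15,0,0,0,9.6],[15,0,0,0,9.6],[15,0,0,0,9.6],[15,0,0,0,9.6],[15,0,0,0,9.6],[15,0,0,0,9.6],[15,0,0,0,0.5],[15,0,0,0,0]]

```text
time_s: 29.2
eef_pos: [0.4735, -0.2611, 0.2091]
tool_rot: [0.707, -0.023, 0.023, -0.707]
force: [-0.7, 0.7, -1.1]
grip_width: 0.0245
```

```bash
cat > go.py <<'E'
from h import *
import sys
o=st(); Rm=rot(o['tool_rot']); t=np.array(o['eef_pos'])*1000
tg=np.array([float(x) for x in sys.argv[1:4]]); yaw=np.degrees(np.arctan2(Rm[1,0],Rm[0,0]))
print('yaw',round(yaw,2),'tool shift',np.round(Rm.T@(tg-t),1), 'roll',round(yaw-float(sys.argv[4]),2) if len(sys.argv)>4 else '')
E
python3 go.py 629.7 63.4 195 -4
```

```text
t 29.2 tcp [ 473.5 -261.1  209.1] 
 [[ 0.998  0.     0.066]
 [-0.066 -0.     0.998]
 [ 0.    -1.     0.   ]] F [-0.7  0.7 -1.1] w 24.5 q [-0.5   0.42  1.24  1.68 -0.41  1.34  0.74]
yaw -3.76 tool shift [134.5  14.1 334.1] roll 0.24
```

>>> move_arm:
  motion:
    - [[15,16.8,0,41.8,0.2],[15,16.8,0,41.8,0],[15,16.8,0,41.8,0],[15,16.8,0,41.8,0],[15,16.8,0,41.8,0],[15,16.8,0,41.8,0],[15,16.8,0,41.8,0],[15,16.9,0,41.7,0],[15,0,30,0,0],[15,0,40,0,0],[15,0,30,0,0],[15,0,0,0,0]]

```text
time_s: 30.7
eef_pos: [0.6303, 0.063, 0.1067]
tool_rot: [0.707, -0.026, 0.023, -0.707]
force: [-0.6, 0.2, -0.9]
grip_width: 0.0242
```

```bash
python3 go.py 629.7 63.4 49 -4;  python3 - <<'E'
from h import *
s=snap('wrist','w11'); P=cloud(s)
from m1 import rect
o=env.observe(); z=o['eef_pos'][2]; t=np.array(o['eef_pos'])
m=(abs(P[...,2]-z-.014)<.006)&(abs(P[...,0]-t[0])<.012)&(abs(P[...,1]-t[1])<.05)
Q=P[m]; print(len(Q), rect(Q[:,:2]),np.percentile(Q[:,1],[1,99]))
E
```

```text
t 30.7 tcp [630.3  63.  106.7] 
 [[ 0.998 -0.004  0.07 ]
 [-0.07  -0.     0.998]
 [-0.004 -1.    -0.001]] F [-0.6  0.2 -0.9] w 24.2 q [-0.84  0.72  1.06  1.54 -0.65  1.28  0.24]
yaw -4.03 tool shift [-0.4 57.7  0.4] roll -0.03
7459 (array([631.5,  62.4]), 60.3, 24.0, 89.97) [0.03404919 0.09141283]
```

View pics/w11.png

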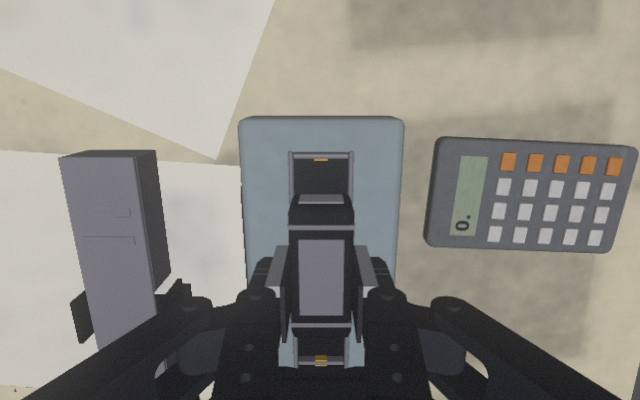

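>>> move_arm:
  motion:
    - [[15,0,30,0,0],[15,0,15,0,0],[15,0,8,0,0],[15,0,4,0,0],[15,0,0,0,0],[38,0,0,0,0],[38,0,0,0,0],[38,0,0,0,0],[38,0,-20,0,0],[38,0,-40,0,0],[38,0,-50,0,0],[38,0,-50,0,0]]

```text
time_s: 32.25
eef_pos: [0.6318, 0.0622, 0.2149]
tool_rot: [0.707, -0.025, 0.026, -0.707]
force: [0.6, 0.2, 0.1]
grip_width: 0.0379
```

```bash
cat > m6.py <<'E'
from h import *
from m1 import rect
st()
s=snap('wrist'); P=cloud(s)
m=(P[...,2]>.055)&(P[...,2]<.068)&(abs(P[...,0]-.625)<.04)&(abs(P[...,1])<.14)
m=cv2.morphologyEx(m.astype(np.uint8),cv2.MORPH_OPEN,np.ones((5,5)))
k,l,S,C=cv2.connectedComponentsWithStats(m)
for i in range(1,k):
    if S[i,4]>100: Q=P[l==i]; print('bay pack z',np.round(np.percentile(Q[:,2],[5,50,95])*1000,1),rect(Q[:,:2]))
E
python3 m6.py; python3 go.py 466.4 -315.9 210
```

```text
t 32.25 tcp [631.8  62.2 214.9] 
 [[ 0.997  0.001  0.073]
 [-0.073 -0.     0.997]
 [ 0.001 -1.    -0.   ]] F [0.6 0.2 0.1] w 37.9 q [-0.86  0.64  1.13  1.4  -0.57  1.46  0.19]
bay pack z [60.  62.2 63.4] (array([632.6,  61.9]), 59.8, 25.5, 85.16)
t 32.3 tcp [634.3  61.2 222.2] 
 [[ 0.997  0.01   0.073]
 [-0.073  0.     0.997]
 [ 0.01  -1.     0.001]] F [ 0.6 -0.5  5. ] w 37.7 q [-0.86  0.63  1.14  1.39 -0.57  1.46  0.19]
yaw -4.21 tool shift [-139.9   10.6 -388.4] roll
```

>>> move_arm:
  motion:
    - [[50,-17.5,0,-48.5,0],[50,-17.5,0,-48.5,0],[50,-17.5,0,-48.5,0],[50,-17.5,0,-48.5,0],[50,-17.5,0,-48.5,0],[50,-17.5,0,-48.5,0],[50,-17.5,0,-48.5,0],[50,-17.5,0,-48.5,0],[50,0,0,0,-9.6],[50,0,0,0,-9.6],[50,0,0,0,-9.6],[50,0,0,0,-9.6]]

```text
time_s: 33.8
eef_pos: [0.4638, -0.3148, 0.213]
tool_rot: [0.676, 0.21, -0.209, -0.675]
force: [0.0, -0.1, 0.4]
grip_width: 0.05
```

>>> move_arm:
  motion:
    - [[50,0,0,0,-9.6],[50,0,0,0,-9.6],[50,0,0,0,-9.6],[50,0,0,0,-9.6],[50,0,0,0,-9.5],[50,0,0,0,0],[50,0,0,0,0]]

```text
time_s: 34.67
eef_pos: [0.464, -0.3146, 0.2124]
tool_rot: [0.534, 0.464, -0.463, -0.534]
force: [-0.9, -0.1, 0.4]
grip_width: 0.0499
```

```bash
python3 m5.py w12; python3 go.py 466.4 -315.9 13.5 82.1
```

```text
t 34.67 tcp [ 464.  -314.6  212.4] 
 [[ 0.141  0.001 -0.99 ]
 [ 0.99  -0.     0.141]
 [-0.    -1.    -0.001]] F [-0.9 -0.1  0.4] w 49.9 q [-0.14  0.33  0.86  1.61 -0.26  1.32  2.19]
pack [308, 144, 28, 63, 1712] z 27.2 (array([ 466.3, -315.5]), 25.5, 59.6, 81.34) box xy -41.0 -1.0
pack [248, 146, 30, 63, 1740] z 27.1 (array([ 460.8, -371.1]), 27.3, 59.9, 78.17) box xy -38.0 -56.0
t 34.73 tcp [ 464.  -314.4  212.2] 
 [[ 0.14  0.   -0.99]
 [ 0.99 -0.    0.14]
 [-0.   -1.   -0.  ]] F [ 1.   0.2 -0.1] w 50.2 q [-0.14  0.33  0.86  1.61 -0.26  1.32  2.19]
yaw 81.94 tool shift [ -1.1 198.7  -2.5] roll -0.16
```

>>> move_arm:
  motion:
    - [[50,-1,0,-2.5,0],[50,0,50,0,0],[50,0,50,0,0],[50,0,50,0,0],[50,0,30,0,0],[50,0,13,0,0],[50,0,5,0,0],[50,0,0,0,0],[15,0,0,0,0],[15,0,0,0,0],[15,0,0,0,0],[15,0,0,0,0]]

```text
time_s: 36.22
eef_pos: [0.4673, -0.3161, 0.0152]
tool_rot: [0.534, 0.465, -0.464, -0.532]
force: [-0.1, 0.7, 6.7]
grip_width: 0.0242
```

>>> move_arm:
  motion:
    - [[15,0,-15,0,0],[15,0,-40,0,0],[15,0,-50,0,0],[15,0,-50,0,0],[15,0,-40,0,9.5],[15,0,0,0,9.6],[15,0,0,0,9.6],[15,0,0,0,9.6],[15,0,0,0,9.6],[15,0,0,0,9.6],[15,0,0,0,9.6],[15,0,0,0,9.6]]

```text
time_s: 37.72
eef_pos: [0.4663, -0.3155, 0.2097]
tool_rot: [-0.706, -0.032, 0.031, 0.707]
force: [0.0, -1.5, -1.3]
grip_width: 0.024
```

>>> move_arm:
  motion:
    - [[15,0,0,0,9.3],[15,0,0,0,0]]

```text
time_s: 37.98
eef_pos: [0.4664, -0.3154, 0.2094]
tool_rot: [0.707, -0.023, 0.023, -0.707]
force: [-0.4, 0.1, -1.4]
grip_width: 0.0243
```

```bash
python3 go.py 624.7 -8.5 195 -4
```

```text
t 37.98 tcp [ 466.4 -315.4  209.4] 
 [[ 0.998 -0.     0.066]
 [-0.066 -0.     0.998]
 [-0.    -1.    -0.   ]] F [-0.4  0.1 -1.4] w 24.3 q [-0.34  0.47  1.2   1.62 -0.45  1.36  0.85]
yaw -3.81 tool shift [137.6  14.3 316.8] roll 0.19
```

>>> move_arm:
  motion:
    - [[15,17.2,0,39.6,0.2],[15,17.2,0,39.6,0],[15,17.2,0,39.6,0],[15,17.2,0,39.6,0],[15,17.2,0,39.6,0],[15,17.2,0,39.6,0],[15,17.2,0,39.6,0],[15,17.2,0,39.6,0],[15,0,30,0,0],[15,0,40,0,0],[15,0,30,0,0],[15,0,0,0,0]]

```text
time_s: 39.48
eef_pos: [0.6245, -0.0086, 0.1071]
tool_rot: [-0.707, 0.025, -0.022, 0.707]
force: [-0.1, 0.6, 0.2]
grip_width: 0.0242
```

```bash
cat > held.py <<'E'
from h import *
from m1 import rect
o=env.observe(); s=snap('wrist'); P=cloud(s); t=np.array(o['eef_pos'])
m=(abs(P[...,2]-t[2]-.014)<.006)&(abs(P[...,0]-t[0])<.014)&(abs(P[...,1]-t[1])<.05)
Q=P[m]; print('held',len(Q), rect(Q[:,:2]),np.median(Q[:,2])-t[2],np.percentile(Q[:,1],[1,99]))
E
python3 held.py; python3 go.py 624.7 -8.5 49.5 -4
```

```text
held 8333 (array([623.9,  -8.5]), 59.7, 28.0, 86.11) 0.011883721177578965 [-0.0368015   0.02075402]
t 39.52 tcp [625.6  -9.1 109. ] 
 [[ 0.998 -0.001  0.068]
 [-0.068 -0.     0.998]
 [-0.001 -1.    -0.   ]] F [-0.7  0.3 -0.5] w 24.4 q [-0.74  0.7   1.07  1.56 -0.63  1.26  0.36]
yaw -3.91 tool shift [-0.9 59.5  0.5] roll 0.09
```

>>> move_arm:
  motion:
    - [[15,0,30,0,0],[15,0,15,0,0],[15,0,8,0,0],[15,0,4,0,0],[15,0,0,0,0],[38,0,0,0,0],[38,0,0,0,0],[38,0,0,0,0],[38,0,-20,0,0],[38,0,-40,0,0],[38,0,-50,0,0],[38,0,-50,0,0]]

```text
time_s: 41.02
eef_pos: [0.6258, -0.0096, 0.2149]
tool_rot: [0.707, -0.025, 0.026, -0.707]
force: [1.0, 0.3, 0.2]
grip_width: 0.0384
```

```bash
python3 m6.py; python3 go.py 460.8 -371.1 210
```

```text
t 41.02 tcp [625.8  -9.6 214.9] 
 [[ 0.997  0.001  0.071]
 [-0.071 -0.     0.997]
 [ 0.001 -1.    -0.   ]] F [1.  0.3 0.2] w 38.4 q [-0.76  0.62  1.14  1.43 -0.56  1.45  0.3 ]
bay pack z [60.2 62.1 63.4] (array([632.1,  61.6]), 61.4, 25.3, 86.01)
bay pack z [60.1 62.1 63.4] (array([626.7,  -9.1]), 59.6, 25.6, 85.35)
t 41.08 tcp [628.3 -10.9 222.1] 
 [[ 0.997  0.01   0.072]
 [-0.072 -0.001  0.997]
 [ 0.01  -1.    -0.   ]] F [ 1.  -1.7  6. ] w 37.9 q [-0.76  0.61  1.15  1.42 -0.56  1.45  0.3 ]
yaw -4.11 tool shift [-141.3   10.8 -371.3] roll
```

>>> move_arm:
  motion:
    - [[50,-17.4,0,-46.4,0],[50,-17.4,0,-46.4,0],[50,-17.4,0,-46.4,0],[50,-17.4,0,-46.4,0],[50,-17.4,0,-46.4,0],[50,-17.4,0,-46.4,0],[50,-17.4,0,-46.4,0],[50,-17.4,0,-46.4,0],[50,0,0,0,-9.3],[50,0,0,0,-9.3],[50,0,0,0,-9.3],[50,0,0,0,-9.3]]

```text
time_s: 42.58
eef_pos: [0.4606, -0.3702, 0.2131]
tool_rot: [0.678, 0.203, -0.203, -0.677]
force: [-0.2, 0.7, -0.8]
grip_width: 0.0501
```

>>> move_arm:
  motion:
    - [[50,0,0,0,-9.3],[50,0,0,0,-9.3],[50,0,0,0,-9.3],[50,0,0,0,-9.3],[50,0,0,0,-9],[50,0,0,0,0],[50,0,0,0,0]]

```text
time_s: 43.45
eef_pos: [0.4607, -0.3699, 0.2124]
tool_rot: [0.545, 0.45, -0.45, -0.545]
force: [-0.2, -0.2, 0.2]
grip_width: 0.0498
```

```bash
python3 m5.py w13; python3 go.py 460.8 -371.1 13.5 79.5
```

```text
t 43.45 tcp [ 460.7 -369.9  212.4] 
 [[ 0.189  0.001 -0.982]
 [ 0.982 -0.     0.189]
 [-0.    -1.    -0.001]] F [-0.2 -0.2  0.2] w 49.8 q [ 0.01  0.4   0.83  1.53 -0.3   1.34  2.24]
pack [306, 141, 31, 64, 1774] z 27.1 (array([ 461. , -370.9]), 27.8, 60.6, 80.27) box xy -38.0 -57.0
t 43.5 tcp [ 460.8 -369.8  212.2] 
 [[ 0.188  0.    -0.982]
 [ 0.982 -0.     0.188]
 [-0.    -1.    -0.   ]] F [ 0.7 -0.2  0.4] w 49.9 q [ 0.01  0.4   0.83  1.53 -0.3   1.34  2.24]
yaw 79.16 tool shift [ -1.2 198.7  -0.2] roll -0.34
```

Then rotate by about +83.4 back to yaw −4.

>>> move_arm:
  motion:
    - [[50,-1.2,0,0,-0.5],[50,0,50,0,0],[50,0,50,0,0],[50,0,50,0,0],[50,0,30,0,0],[50,0,13,0,0],[50,0,5,0,0],[50,0,0,0,0],[15,0,0,0,0],[15,0,0,0,0],[15,0,0,0,0],[15,0,0,0,0]]

```text
time_s: 45.0
eef_pos: [0.4614, -0.3715, 0.0152]
tool_rot: [0.543, 0.454, -0.454, -0.542]
force: [-0.9, 1.0, 7.0]
grip_width: 0.024
```

>>> move_arm:
  motion:
    - [[15,0,-15,0,0],[15,0,-40,0,0],[15,0,-50,0,0],[15,0,-50,0,0],[15,0,-40,0,9.3],[15,0,0,0,9.3],[15,0,0,0,9.3],[15,0,0,0,9.3],[15,0,0,0,9.3],[15,0,0,0,9.3],[15,0,0,0,9.3],[15,0,0,0,9.3]]

```text
time_s: 46.5
eef_pos: [0.4605, -0.3707, 0.2097]
tool_rot: [-0.706, -0.032, 0.031, 0.706]
force: [-1.0, -0.2, -0.8]
grip_width: 0.0242
```

>>> move_arm:
  motion:
    - [[15,0,0,0,9.3],[15,0,0,0,0]]

```text
time_s: 46.75
eef_pos: [0.4606, -0.3707, 0.2094]
tool_rot: [0.707, -0.023, 0.023, -0.707]
force: [-0.7, -0.2, -1.0]
grip_width: 0.0243
```

```bash
python3 go.py 619.8 -80.3 195 -4
```

```text
t 46.75 tcp [ 460.6 -370.7  209.4] 
 [[ 0.998 -0.     0.066]
 [-0.066 -0.     0.998]
 [-0.    -1.    -0.   ]] F [-0.7 -0.2 -1. ] w 24.3 q [-0.17  0.53  1.15  1.54 -0.49  1.39  0.95]
yaw -3.8 tool shift [139.6  14.3 300.3] roll 0.2
```

>>> move_arm:
  motion:
    - [[15,17.4,0,37.5,0.2],[15,17.4,0,37.5,0],[15,17.4,0,37.5,0],[15,17.4,0,37.5,0],[15,17.4,0,37.5,0],[15,17.4,0,37.5,0],[15,17.4,0,37.5,0],[15,17.4,0,37.5,0],[15,0,30,0,0],[15,0,40,0,0],[15,0,30,0,0],[15,0,0,0,0]]

```text
time_s: 48.25
eef_pos: [0.6192, -0.0806, 0.1071]
tool_rot: [-0.706, 0.025, -0.022, 0.707]
force: [-0.9, -0.9, -0.5]
grip_width: 0.0241
```

```bash
python3 held.py; python3 go.py 619.8 -80.3 50 -4
```

```text
held 8334 (array([618.6, -80.7]), 59.6, 28.1, 87.01) 0.011856268944266793 [-0.10881699 -0.05147673]
t 48.3 tcp [620.3 -81.2 109. ] 
 [[ 0.998 -0.001  0.068]
 [-0.068  0.     0.998]
 [-0.001 -1.     0.   ]] F [ 0.5  0.3 -0.4] w 24.3 q [-0.62  0.69  1.06  1.56 -0.63  1.26  0.47]
yaw -3.91 tool shift [-0.4 59.   0.9] roll 0.09
```

>>> move_arm:
  motion:
    - [[15,0,30,0,0],[15,0,15,0,0],[15,0,8,0,0],[15,0,4,0,0],[15,0,0,0,0],[38,0,0,0,0],[38,0,0,0,0],[38,0,0,0,0],[38,0,-20,0,0],[38,0,-40,0,0],[38,0,-50,0,0],[38,0,-50,0,0]]

```text
time_s: 49.8
eef_pos: [0.6204, -0.0817, 0.2149]
tool_rot: [0.707, -0.025, 0.026, -0.706]
force: [1.2, 0.2, 0.4]
grip_width: 0.0382
```

```bash
cat > m7.py <<'E'
from h import *
from m1 import rect
s=snap('wrist'); P=cloud(s)
for nm,s,P in(('wrist',s,P),):
    m=(P[...,2]>.024)&(P[...,2]<.0345)&(P[...,0]>.40)&(P[...,0]<.565)&(abs(P[...,1])<.2)
    m=cv2.morphologyEx(m.astype(np.uint8),cv2.MORPH_OPEN,np.ones((3,3)))
    Q=P[m>0]; print('cover',nm,len(Q),rect(Q[:,:2]),np.median(Q[:,2]))
E
python3 m6.py; python3 m7.py; python3 go.py 485 -8.5 220 -4
python3 - <<'E'
from h import *
s=snap('top','t14'); P=cloud(s)
m=(P[...,2]>.024)&(P[...,2]<.0345)&(P[...,0]>.40)&(P[...,0]<.565)&(abs(P[...,1])<.15)
from m1 import rect
v,u=np.where(m); print('top cover',rect(plane(s,np.c_[u,v],.032)[:,:2]))
cv2.imwrite('pics/t14.png',cv2.resize(s['color'][150:290,190:470],None,fx=2.8,fy=2.8)[:,:,::-1])
E
```

```text
t 49.8 tcp [620.4 -81.7 214.9] 
 [[ 0.997  0.001  0.071]
 [-0.071 -0.     0.997]
 [ 0.001 -1.    -0.   ]] F [1.2 0.2 0.4] w 38.2 q [-0.64  0.61  1.13  1.43 -0.55  1.44  0.41]
bay pack z [59.1 62.  63.4] (array([630.6,  43.6]), 24.5, 25.2, 85.56)
bay pack z [60.  62.1 63.4] (array([626.5,  -9.7]), 61.4, 25.8, 85.32)
bay pack z [60.  62.1 63.4] (array([621.1, -82.1]), 60.7, 25.9, 86.74)
cover wrist 13349 (array([463.4, -31. ]), 212.9, 63.6, 86.11) 0.03196992432600587
t 49.9 tcp [622.8 -83.4 219.4] 
 [[ 0.997  0.01   0.072]
 [-0.072 -0.002  0.997]
 [ 0.01  -1.    -0.001]] F [ 0.1 -0.8  0. ] w 37.9 q [-0.64  0.61  1.14  1.42 -0.55  1.44  0.41]
yaw -4.11 tool shift [-142.8   -2.1   64.8] roll -0.11
top cover (array([458.7, -79.5]), 53.8, 114.8, 0.19)
```

View pics/t14.png

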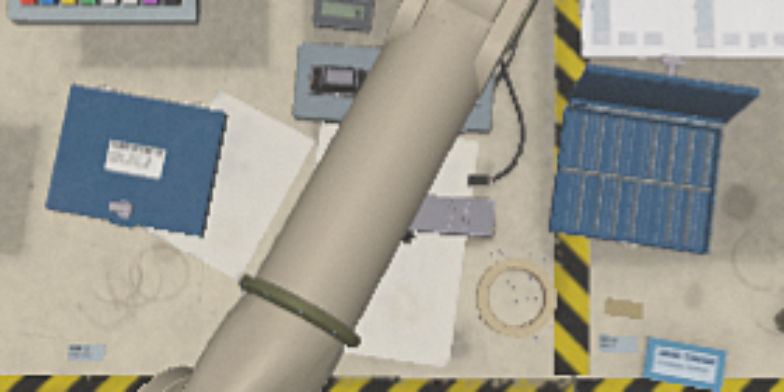

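>>> move_arm:
  motion:
    - [[50,0,-45,0,-9.5],[50,0,0,0,-9.5],[50,0,0,0,-9.5],[50,0,0,0,-9.5],[50,0,0,0,-9.5],[50,0,0,0,-9.5],[50,0,0,0,-9.5],[50,0,0,0,-9.5],[50,0,0,0,-9.5],[50,0,0,0,0],[50,0,0,0,0]]

```text
time_s: 51.32
eef_pos: [0.6204, -0.0814, 0.2566]
tool_rot: [-0.537, -0.46, 0.46, 0.537]
force: [-0.1, -0.9, -0.0]
grip_width: 0.0501
```

```bash
python3 go.py 631 -340.5 265 81.4; python3 m7.py
```

```text
t 51.33 tcp [620.4 -81.4 256.6] 
 [[ 0.153 -0.001 -0.988]
 [ 0.988 -0.     0.153]
 [-0.    -1.     0.001]] F [-0.1 -0.9 -0. ] w 50.1 q [-0.48  0.46  0.82  1.35 -0.34  1.47  1.74]
yaw 81.22 tool shift [-254.4   -8.4  -50. ] roll -0.18
cover wrist 4609 (array([477.1, -23. ]), 231.0, 23.9, 84.7) 0.03197278973600515
```

>>> move_arm:
  motion:
    - [[50,-42.4,-1.4,-8.3,0],[50,-42.4,-1.4,-8.3,0],[50,-42.4,-1.4,-8.3,0],[50,-42.4,-1.4,-8.3,0],[50,-42.4,-1.4,-8.3,0],[50,-42.4,-1.4,-8.3,-0.2],[50,0,0,0,0],[50,0,0,0,0]]

```text
time_s: 52.38
eef_pos: [0.6322, -0.34, 0.2648]
tool_rot: [-0.535, -0.462, 0.462, 0.536]
force: [0.4, 0.0, 0.1]
grip_width: 0.05
```

```bash
python3 go.py 631 -340.5 164 81.4
python3 - <<'E'
from h import *
s=snap('wrist'); P=cloud(s)
m=(P[...,2]>.165)&(P[...,2]<.188)&(P[...,0]>.61)&(P[...,0]<.66)&(abs(P[...,1]+.34)<.035)
Q=P[m]; print(len(Q),np.round(np.percentile(Q,[2,50,98],axis=0)*1000,1))
E
```

```text
t 52.38 tcp [ 632.2 -340.   264.8] 
 [[ 0.147 -0.    -0.989]
 [ 0.989  0.     0.147]
 [ 0.    -1.     0.   ]] F [0.4 0.  0.1] w 50.0 q [ 0.05  0.69  0.8   1.01 -0.47  1.6   2.13]
yaw 81.57 tool shift [ -0.6 100.8   1. ] roll 0.17
944 [[ 614.3 -352.9  174.1]
 [ 628.1 -338.9  179.1]
 [ 636.7 -326.6  181.2]]
```

>>> move_arm:
  motion:
    - [[50,0,40,0,0],[50,0,40,0,0],[50,0,15,0,0],[50,0,6,0,0],[50,0,0,0,0],[20,0,0,0,0],[20,0,0,0,0],[20,0,0,0,0],[20,0,0,0,0]]

```text
time_s: 53.55
eef_pos: [0.6328, -0.3394, 0.1663]
tool_rot: [0.535, 0.463, -0.462, -0.535]
force: [-2.3, 4.8, 6.8]
grip_width: 0.0258
```

>>> move_arm:
  motion:
    - [[20,0,-2.8,13.5,0],[20,0,-1.6,13.7,0],[20,0,-0.4,13.8,0],[20,0,0.9,13.8,0],[20,0,2.1,13.6,0],[20,0,3.3,13.4,0],[20,0,4.5,13,0],[20,0,5.6,12.6,0],[20,0,6.8,12,0],[20,0,7.8,11.4,0],[20,0,8.8,10.6,0],[20,0,9.7,9.8,0]]

```text
time_s: 55.05
eef_pos: [0.482, -0.3176, 0.1218]
tool_rot: [-0.535, -0.463, 0.461, 0.535]
force: [-10.7, 7.9, 17.0]
grip_width: 0.0259
```

>>> move_arm:
  motion:
    - [[20,0,10.6,8.9,0],[20,0,11.3,7.9,0],[20,0,12,6.8,0],[20,0,12.5,5.7,0],[20,0,13,4.6,0],[20,0,13,3.4,0],[20,0,0,0,0]]

```text
time_s: 55.92
eef_pos: [0.4442, -0.3121, 0.0469]
tool_rot: [-0.534, -0.462, 0.462, 0.536]
force: [-6.5, 5.6, 3.9]
grip_width: 0.0256
```

>>> move_arm:
  motion:
    - [[55,0,0,0,0],[55,0,0,0,0],[55,0,0,0,0],[55,0,-20,0,0],[55,0,-45,0,0],[55,0,-50,0,0],[85,0,-50,0,9.5],[85,0,-45,0,9.5],[85,0,0,0,9.5],[85,0,0,0,9.5],[85,0,0,0,9.5],[85,0,0,0,9.5]]

```text
time_s: 57.42
eef_pos: [0.4453, -0.3133, 0.2586]
tool_rot: [0.691, 0.149, -0.148, -0.691]
force: [0.9, -0.4, 0.4]
grip_width: 0.0849
```

>>> move_arm:
  motion:
    - [[85,0,0,0,9.5],[85,0,0,0,9.5],[85,0,0,0,9.5],[85,5,0,45,0],[85,5,0,45,0],[85,5,0,45,0],[85,5,0,45,0],[85,5,0,45,0],[85,5,0,45,0],[85,0,0,0,0],[85,0,0,0,0]]

```text
time_s: 58.8
eef_pos: [0.4935, -0.0462, 0.2579]
tool_rot: [-0.707, 0.024, -0.024, 0.707]
force: [0.1, -1.4, -0.2]
grip_width: 0.0851
```

Run:
```python
from h import *
from m1 import rect
st(); s=snap('wrist','w15'); P=cloud(s)
m=(P[...,2]>.024)&(P[...,2]<.0345)&(P[...,0]>.39)&(P[...,0]<.565)&(abs(P[...,1]+.02)<.17)
k,l,S,C=cv2.connectedComponentsWithStats(cv2.morphologyEx(m.astype(np.uint8),cv2.MORPH_OPEN,np.ones((3,3))))
for i in range(1,k):
    if S[i,4]>200: Q=P[l==i]; print(S[i].tolist(),rect(Q[:,:2]),np.median(Q[:,2]))
t=snap('top'); T=cloud(t)
for c in(.325,-.32):
    m=(abs(T[...,0]-.52)<.08)&(abs(T[...,1]-c)<.09); print('lid z',np.round(np.nanpercentile(T[m][:,2],[5,50,90])*1000,1))
```

```text
t 58.8 tcp [493.5 -46.2 257.9] 
 [[ 0.998  0.001  0.068]
 [-0.068  0.     0.998]
 [ 0.001 -1.     0.   ]] F [ 0.1 -1.4 -0.2] w 85.1 q [-1.18  0.3   1.47  1.71 -0.3   1.41  0.27]
[261, 20, 57, 228, 10763] (array([462.4, -21.7]), 232.4, 56.4, 88.12) 0.03212110452490513
lid z [26.2 35.1 40.6]
lid z [27.6 35.5 41. ]
```

View pics/w15.png

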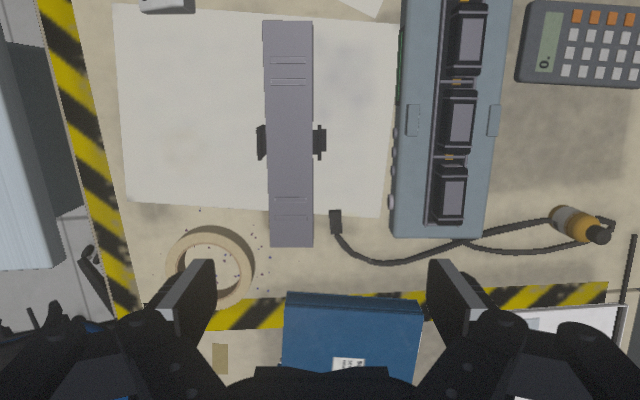

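```bash
cat > m8.py <<'E'
from h import *
from m1 import rect
s=snap('wrist'); P=cloud(s)
m=(P[...,2]>.0285)&(P[...,2]<.036)&(P[...,0]>.39)&(P[...,0]<.565)&(abs(P[...,1]+.02)<.17)
m=cv2.morphologyEx(m.astype(np.uint8),cv2.MORPH_OPEN,np.ones((21,21)))
Q=P[m>0]; print('cover',rect(Q[:,:2]))
g=cv2.cvtColor(s['color'],cv2.COLOR_RGB2GRAY)
m=((g<60)&(P[...,2]>.033)&(P[...,2]<.045)&(P[...,0]>.39)&(P[...,0]<.53)&(abs(P[...,1]+.02)<.06)).astype(np.uint8)
k,l,S,_=cv2.connectedComponentsWithStats(m)
for i in range(1,k):
    if S[i,4]>20: Q=P[l==i]; print('tab',S[i].tolist(),rect(Q[:,:2]))
E
python3 m8.py
```

```text
cover (array([462.2, -31.7]), 210.5, 47.5, 86.19)
```

>>> move_arm:
  motion:
    - [[85,0,30,0,0],[85,-11,30,7.5,0],[85,-11,25,7.5,0],[85,-10.3,0,7.4,0],[85,0,0,0,0],[85,0,0,0,0]]

```text
time_s: 59.7
eef_pos: [0.4634, -0.0217, 0.1726]
tool_rot: [-0.707, 0.024, -0.024, 0.707]
force: [0.4, 0.5, -0.3]
grip_width: 0.0851
```

```bash
sed -i 's/(21,21)/(25,25)/' m8.py; python3 go.py 462.8 -21.7 20 -3.8; python3 m8.py
python3 - <<'E'
from h import *
snap('wrist','w16')
E
```

```text
t 59.7 tcp [463.4 -21.7 172.6] 
 [[ 0.998  0.001  0.068]
 [-0.068  0.     0.998]
 [ 0.001 -1.     0.   ]] F [ 0.4  0.5 -0.3] w 85.1 q [-1.29  0.28  1.49  1.92 -0.3   1.21  0.23]
yaw -3.9 tool shift [-8.000e-01  1.526e+02 -1.000e-01] roll -0.1
cover (array([463.8,  -1.4]), 189.2, 47.4, 86.02)
tab [279, 165, 7, 41, 158] (array([432. , -18.8]), 32.4, 4.7, 85.72)
tab [355, 165, 7, 41, 186] (array([493.3, -23.1]), 32.4, 4.6, 86.04)
```

View pics/w16.png

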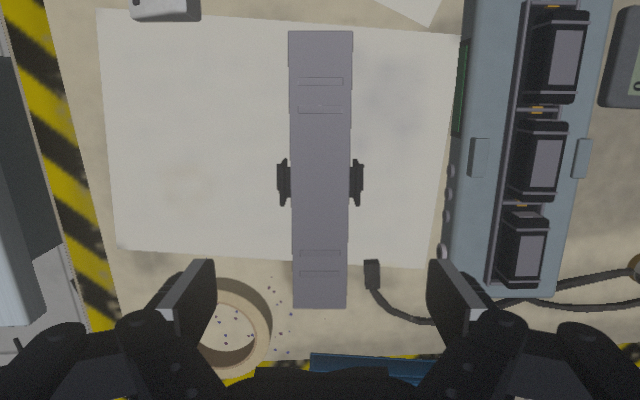

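>>> move_arm:
  motion:
    - [[85,-0.5,40,0.7,0],[85,0,45,0,0],[85,0,40,0,0],[85,0,20,0,0],[85,0,11,0,0],[85,0,0,0,0],[70,0,0,0,0],[62,0,0,0,0],[54,0,0,0,0],[40,0,0,0,0],[40,0,0,0,0],[40,0,0,0,0]]

```text
time_s: 61.3
eef_pos: [0.4634, -0.0202, 0.0182]
tool_rot: [-0.706, 0.023, -0.024, 0.708]
force: [-8.7, 1.3, 31.9]
grip_width: 0.0479
```

```bash
python3 go.py 625 -8.5 150 -4
```

```text
t 61.3 tcp [463.4 -20.2  18.2] 
 [[ 0.998  0.002  0.067]
 [-0.067  0.002  0.998]
 [ 0.001 -1.     0.002]] F [-8.7  1.3 31.9] w 47.9 q [-0.94  0.49  1.11  2.08 -0.57  0.91  0.42]
yaw -3.87 tool shift [ 160.6 -131.6   22.8] roll 0.13
```

>>> move_arm:
  motion:
    - [[40,0,-5,0,0],[40,0,-10,0,0],[40,0,-25,0,0],[40,0,-35,0,0],[40,0,-35,0,0],[40,0,-24,0,0],[40,40,0,5.7,0],[40,40,0,5.7,0],[40,40,0,5.7,0],[40,40,0,5.7,0],[40,0,0,0,0],[40,0,0,0,0]]

```text
time_s: 62.8
eef_pos: [0.623, -0.0088, 0.15]
tool_rot: [0.707, -0.024, 0.024, -0.706]
force: [-0.6, 0.0, -1.7]
grip_width: 0.0472
```

```bash
cat > m9.py <<'E'
from h import *
from m1 import rect
o=st(); s=snap('wrist'); P=cloud(s); t=np.array(o['eef_pos'])
m=(P[...,2]>t[2]+.005)&(P[...,2]<t[2]+.024)&(abs(P[...,0]-t[0])<.03)&(P[...,1]>t[1]-.02)&(P[...,1]<t[1]+.2)
m[:, :]&=True
Q=P[m]; far=Q[Q[:,1]>t[1]+.03]
print('cover top z',np.round(np.percentile(Q[:,2],[5,50,95])*1000,1),'n',len(far), rect(far[:,:2]))
ye=np.percentile(far[:,1],99.7); print('y end',ye*1000)
for a,b in((.03,.05),(.06,.08),(.09,.105)):
    q=far[(far[:,1]>t[1]+a)&(far[:,1]<t[1]+b)]
    if len(q): print(a,np.round(np.percentile(q[:,0],[1,99])*1000,1),np.round(np.median(q[:,2])*1000,1))
L=P[(P[...,2]>.031)&(P[...,2]<.040)&(abs(P[...,0]-.625)<.06)&(abs(P[...,1])<.15)]
print('logger',rect(L[:,:2]))
E
python3 m9.py
```

```text
t 62.8 tcp [623.   -8.8 150. ] 
 [[ 0.998 -0.001  0.068]
 [-0.068 -0.001  0.998]
 [-0.001 -1.    -0.001]] F [-0.6  0.  -1.7] w 47.2 q [-0.74  0.64  1.06  1.52 -0.57  1.32  0.31]
cover top z [161.9 163.  164.8] n 27862 (array([627.1,  55.5]), 72.2, 48.2, 85.84)
y end 91.74473139746523
0.03 [602.2 648.8] 163.0
0.06 [604.3 650.9] 163.0
0.09 [605.9 652.3] 162.9
logger (array([624.1,  -8.1]), 254.1, 100.2, 85.87)
```

>>> move_arm:
  motion:
    - [[40,1.8,30,0.9,0.1],[40,0,30,0,0],[40,0,15,0,0],[40,0,8,0,0],[40,0,4,0,0],[40,0,0,0,0],[40,0,0,0,0]]

```text
time_s: 63.72
eef_pos: [0.6259, -0.0077, 0.0638]
tool_rot: [0.707, -0.024, 0.025, -0.707]
force: [-0.6, 0.6, -1.5]
grip_width: 0.047
```

```bash
python3 m9.py
```

```text
t 63.73 tcp [625.9  -7.7  63.8] 
 [[ 0.998  0.001  0.069]
 [-0.069 -0.     0.998]
 [ 0.001 -1.     0.   ]] F [-0.6  0.6 -1.5] w 47.0 q [-0.71  0.72  0.99  1.6  -0.64  1.17  0.36]
cover top z [75.8 76.9 78.6] n 27835 (array([630.2,  56.7]), 71.9, 48.2, 86.21)
y end 92.93653811074586
0.03 [605.1 651.7] 76.8
0.06 [607.2 653.8] 76.9
0.09 [608.8 655.3] 76.8
logger (array([625.1,   7.5]), 190.7, 100.6, 85.84)
```

>>> move_arm:
  motion:
    - [[40,-1.2,4,0,0],[40,0,3,0,0],[40,0,2,0,0],[40,0,2,0,0],[40,0,0,0,0],[40,0,0,0,0]]

```text
time_s: 64.53
eef_pos: [0.6241, -0.0074, 0.0548]
tool_rot: [-0.706, 0.024, -0.024, 0.707]
force: [-13.6, 2.7, 25.8]
grip_width: 0.0468
```

```bash
python3 m9.py
```

```text
t 64.53 tcp [624.1  -7.4  54.8] 
 [[ 0.998  0.     0.069]
 [-0.069  0.002  0.998]
 [-0.    -1.     0.002]] F [-13.6   2.7  25.8] w 46.8 q [-0.7   0.73  0.99  1.62 -0.65  1.16  0.37]
cover top z [67.1 68.2 70. ] n 27869 (array([628.2,  57. ]), 71.6, 48.3, 86.06)
y end 93.11140957282403
0.03 [603.2 649.8] 68.1
0.06 [605.3 652. ] 68.2
0.09 [607.  653.4] 68.1
logger (array([625.5,  10.6]), 180.7, 100.6, 85.87)
```

>>> move_arm:
  motion:
    - [[52,0,0,0,0],[60,0,0,0,0],[70,0,0,0,0],[85,0,0,0,0],[85,0,0,0,0],[85,0,0,0,0],[85,0,-15,0,0],[85,0,-40,0,0],[85,0,-50,0,0],[85,0,-50,0,0],[85,0,0,0,0],[85,0,0,0,0]]

```text
time_s: 66.08
eef_pos: [0.6242, -0.0074, 0.2075]
tool_rot: [-0.707, 0.024, -0.025, 0.707]
force: [0.1, -0.1, 0.3]
grip_width: 0.0849
```

```bash
python3 m2.py
python3 - <<'E'
from h import *
st(); snap('wrist','w17')
t=snap('top'); T=cloud(t)
for c in(.325,-.32):
    m=(abs(T[...,0]-.52)<.08)&(abs(T[...,1]-c)<.09); print('lid z',np.round(np.nanpercentile(T[m][:,2],[5,50,90])*1000,1))
E
```

```text
tab [280, 163, 11, 45, 392] z [59.5 72.3 74.7] (array([593.8,  -6.3]), 31.9, 4.0, 86.04) (array([594.9,  -6.4]), 32.5, 7.3, 85.03)
tab [351, 162, 11, 46, 411] z [59.4 67.4 74.7] (array([654.1, -10.7]), 32.1, 3.4, 87.42) (array([652.2, -10.3]), 32.6, 7.5, 88.23)
covertop 16476 0.06817054323681454 (array([624.2,  -9.1]), 231.4, 48.2, 86.1)
loggertop 13040 0.03597332650821075 (array([624.7,  -8.7]), 255.8, 100.2, 86.09)
t 66.12 tcp [623.8  -7.2 206.6] 
 [[ 0.998 -0.001  0.069]
 [-0.069  0.     0.998]
 [-0.001 -1.     0.   ]] F [-0.4 -0.2  0.3] w 85.0 q [-0.75  0.6   1.1   1.44 -0.53  1.42  0.28]
lid z [25.8 35.2 40.5]
lid z [27.4 35.4 40.8]
```

View pics/w17.png

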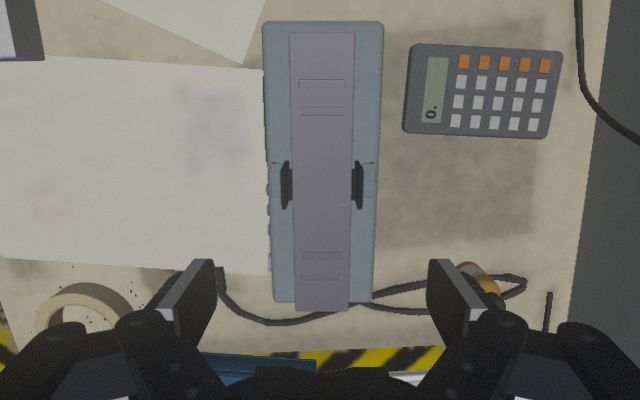

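```bash
python3 -c "
from station import env; print(env.sign_off())"
```

```text
the job is handed in; nothing more can be done
None
```

The job is done and handed in at about 66 s: three packs are in the bay, the cover is back on, and both slide boxes are shut.

I squeezed the cover's tabs, lifted it off and laid it on the bench. The left box held the cover-slip boxes, so I shut it again. The right box held three packs, and I placed one in each compartment and shut that lid. The cover was knocked about 25 mm aside while I worked, so I measured it again, picked it up and put it back squeezed before letting go.

Last checks:
- **Packs:** their tops stood at 62 mm with the cover still off, level with lying flat on the bay floor. The worst was about 3 mm off the centre line, against the 8 mm limit. I could not see them once the cover was on.
- **Cover:** its top was at 68.2 mm (68 is home), less than 1 mm sideways from the logger's centre, and in line with it.
- **Tabs:** tab tops measured 60.3 mm apart between centres, against 60.5 mm before I first pressed them, so both had sprung out.
- **Lids:** both read about 35 mm from the overhead camera (36 when shut).
- **Bystanders:** I did not re-measure any of them. The tape, calculator and oil bottle looked undisturbed in the last picture, which shows only part of the timer. The arm was clear of everything.

No check failed. The finger width read 47 mm with the tabs squeezed, against the stated 51 mm stops. The gripped bar and packs also read about 2 mm narrow, so I took it as give in the fingers.

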